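Put the field instruments back on charge

ROBOT

A 7-joint arm with a two-finger parallel gripper is mounted at the origin on the work surface. World frame = base frame: x ahead of the robot, y to its left, z up, the work surface at z = 0. Lengths are in m, angles in rad, forces in N, time in s.
With the tool pointing down it reaches from about 0.4 to 0.85 m from the base axis. Payload 4.4 kg.
Tool frame: the origin (TCP) lies between the finger pads; the fingertips stand ctrl.tcp_to_tips ahead of it and the grasp point (between the pads) lies 8 mm behind it (ctrl.tcp_to_tips is the distance from the TCP to the fingertips, in m); z points along the fingers, y is the line along which they close (so a half turn about z gives the same grasp; the last joint's range is limited). The gripper opens to 94 mm and grips with 3 to 60 N. Pads are 16 mm wide; open, the fingers measure 119 mm over their backs; the gripper's body (75 mm by 177 mm) begins 78 mm behind the grasp point.
Start: joints at [-1.407, 0.628, 0.038, 1.517, -0.027, 0.996, -0.02], TCP at [0.148, 0.633, 0.216] pointing down, gripper open.
Joint ranges: [-3.06, 3.06], [-0.37, 2.12], [-1.25, 1.32], [0.18, 2.47], [-1.1, 4.24], [0.23, 1.98], [-2.94, 2.94]. Speed limits (rad/s): [2.57, 2.57, 3.14, 3.14, 3.14, 3.14, 3.14].

INTERFACE

Orientations are given as a rotation vector (axis times angle).
In Python, from bench import ctrl, optics, ticket gives the robot as it stands.
- The arm moves only by the tool arm_command, never from a script. Its argument "increments" is a list of rows, each an object of numbers: "dx", "dy", "dz": the shift along the tool's x, y, z in mm; "ax", "ay", "az": the turn, a rotation vector about the tool's x, y, z in rad; "hand": the finger opening in mm, from 0 to 94. A call has 1 to 8 rows; each row shifts and turns the commanded pose from where the row before left it, along the tool's axes as they then stand; what a row does not reach is not made up. A row lasts 1/10 s, in which the tool goes at most 50 mm and 8.59 degrees, less where a joint would pass 70% of its speed; a pose out of reach is approached as far as the arm can. A call with a gripper value outside its range is refused whole. The fingers move at their own pace and stop on an object; "newtons" is the grip in N (left out, the last holds). Time passes only in rows, so rows that do not move let the fingers close. It gives the time, the measured TCP pose, the force, the opening and the grip force at its end, in the units of the state.
- ctrl.get_obs(): the state, without advancing time (a new reading comes with each control period).
- optics.camera(name): name is "side" or "top" or "wrist"; returns a dict with "image" (384x512x3 uint8, red, green, blue), "range_z" (384x512 float32, m along the optical axis (not along the pixel's ray), 0 where there is no reading), "fx", "fy", "cx", "cy" (pixels), "cam_to_world" (4x4, takes a point from camera to world coordinates). Camera axes: x right, y down, z forward; pixel columns grow to the right and rows downward; lengths in m; the calibration is good to about 2 mm. A picture is of the moment at which its call begins.
- ticket.sign_off(): hands the job in; it is judged then, once.
The state is a dict: "time": time; "joints": joint angles; "joint_velocities": joint speeds; "tau": joint torques, N m; "position": TCP position; "ee_rot": TCP orientation; "force": force on the tool from outside, world axes, zero at the start; "torque": the same for the moment, N m; "opening": opening from 0.0 (shut) to 1.0 (fully open); "grip_force": force on a finger pad.
Only numpy, scipy, OpenCV 4.12 (cv2) and the standard library are available. Lean on these libraries where they do the work, as an engineer would, in place of code of your own. Each camera call takes 0.05 s, during which the arm holds its last target. There are 200 camera calls.

TASK

The shift is over: put the gas detector, the battery pack, the noise dosimeter and the torch each into its own charging dock, seated fully down and level, with the charging contacts of the detector, battery pack and torch at the contact block of the dock. Let go of them all, and leave the mug and the stapler where they stand.

Things in the scene. Friction and masses are not known exactly. Their poses are not given: they have to be found in the camera images.
- detector_c (a point): Gas detector, loose black box lying face up, 112 (x) x 58 (y) x 38 (z) mm, 0.2-0.32 kg: grey face with square display, four round sensor grilles towards -x, two brass charging contacts at the +x end. Larger of the two black boxes. Point: its centre, 19 mm above its underside; x to the contact end, z up.
- battery_c (a point): Battery pack, loose plain black box 80 (x) x 44 (y) x 40 (z) mm, 0.24-0.38 kg: white label on top, thin grey band near the -x end, two brass contacts at the +x end. Smaller of the two black boxes. Point: its centre, 20 mm above its underside; x to the contact end, z up.
- dosimeter_c (a point): Noise dosimeter, loose upright grey puck, 54 mm diameter, 34 mm high, with a black microphone ball in the middle of its top (ball's top 50 mm above the underside), 0.08-0.13 kg. Point: centre of the puck, 17 mm above its underside; z up. It charges at any turn about z.
- torch_c (a point): Hand torch lying loose along x: black round barrel 30 mm diameter, 84 mm long; six-sided aluminium ends 40 mm across flats (it does not roll): lamp head 41 mm long at -x, tail cap 14 mm long at +x with the brass charging contact on its end. 0.17-0.28 kg. Point: middle of the barrel on its axis, 20 mm above the desk while lying; x to the tail cap.
- detector_dock_pins (a point): Larger of two oblong docks: base 156 x 88 mm, grey ledges 20 mm high under both ends of the detector, mid 52 mm open for fingers. Lips lean out, 5 mm clear of the detector at the foot, 12 at the top (34 mm high); contact block with green lamp 44 mm high at +x. Point: ledge top at the seat's contact end, mid-width; x to the block. Seated detector: x axes agree, centre 61 mm along -x, 19 mm up.
- battery_dock_pins (a point): Smaller of two oblong docks: base 124 x 74 mm, grey ledges 20 mm high under both ends of the battery, mid 40 mm open for fingers. Lips lean out, 5 mm clear of the battery at the foot, 12 at the top (34 mm high); contact block with green lamp 44 mm high at +x. Point: ledge top at the seat's contact end, mid-width; x to the block. Seated battery: x axes agree, centre 45 mm along -x, 20 mm up.
- dosimeter_dock_seat (a point): Round dock, fixed: black base 94 mm diameter, round grey seat 20 mm high, six lips leaning out, three on the +x and three on the -x side (5 mm clear of the seated puck at the foot, 12 mm at their tops, 34 mm high); +y and -y sides free for fingers. Point: middle of the seat's top; z up, x to lamp and lead. Seated, the puck's centre is 17 mm above it.
- torch_cradle_pins (a point): Torch cradle, fixed: base 126 x 56 mm, two V forks (8 mm thick, 51 mm wide at the top, 48 mm high) 60 mm apart, contact block with two brass pins (56 mm high) at +x. Point: on the block's face, mid-width, 40 mm above the desk; x into the block. Seated: barrel lies in both Vs, its middle 64 mm along -x from the point at its height, tail cap to the block with 8 mm play each way.
- mug: White china mug standing left of the devices, 80 mm across, 88 mm high, handle at +y. Origin: centre of its underside. Not to be moved.
- stapler: Black stapler among the devices, 135 (x) x 34 (y) x 50 (z) mm, steel base. Origin: centre of its underside. Not to be moved.
Mind the look-alikes: they are no part of the job. Leave any blue or pink look-alike of the part that bears dosimeter_dock_seat alone.

How it is judged:
By the outcome, as a careful person would: the job done as asked, in the order asked, and still so for the second after the job is handed in, with the robot touching nothing.
It also fails if it takes over 102 s, if anything falls off the work surface, if the arm or the gripper's body presses on something with over 40 N, if the wrist force passes 120 N, or if a joint passes its speed limit or range.

## Working session

There is one attempt and no reset: what is moved stays moved. The work goes in short steps, Python scripts to look and compute and a tool call to move; the robot and the scene stay as the last step left them, time stands still between calls to the robot, and variables do not carry over. Pictures are saved under pics/ and viewed, at most 14 in all, crops included, and the job is handed in when it is done.

Besides the shell and the picture viewer there is one more tool, called as name(argument=value, ...), one argument or row to a line, values as JSON. arm_command: Moves the arm, as the interface text tells. Its arguments: {"type":"object","properties":{"increments":{"type":"array"},"newtons":{"type":"number"}},"required":["increments"]}

```bash
ls; mkdir -p pics; cat > h.py <<'E'
import numpy as np, cv2
from scipy.spatial.transform import Rotation as R
from bench import ctrl, optics, ticket
def cloud(c):
    z=c["range_z"]; v,u=np.indices(z.shape)
    p=np.stack([(u-c["cx"])/c["fx"]*z,(v-c["cy"])/c["fy"]*z,z],-1)
    T=np.array(c["cam_to_world"]); w=p@T[:3,:3].T+T[:3,3]
    w[z==0]=np.nan; return w
def snap(n,f):
    c=optics.camera(n); cv2.imwrite("pics/%s.png"%f,c["image"][...,::-1]); np.savez("pics/%s.npz"%f,img=c["image"],w=cloud(c)); return c
E
python3 - <<'E'
from h import *
for n in("top","side"):
    c=snap(n,n+"0"); print(n,c["fx"],np.round(c["cam_to_world"],3).tolist())
o=ctrl.get_obs(); print(o,ctrl.tcp_to_tips)
E
```

```text
pics
top 399.1353164809483 [[-0.009, -0.997, 0.072, 0.409], [-1.0, 0.01, 0.011, 0.119], [-0.012, -0.072, -0.997, 1.258], [0.0, 0.0, 0.0, 1.0]]
side 416.0137014751073 [[0.694, -0.331, 0.639, -0.321], [-0.719, -0.344, 0.604, -0.643], [0.019, -0.879, -0.477, 0.689], [0.0, 0.0, 0.0, 1.0]]
{'time': 0.1, 'joints': array([-1.40677198,  0.62922102,  0.03844975,  1.51820152, -0.02698035,
        0.99630875, -0.02000433]), 'joint_velocities': array([-0.00012865, -0.0024462 , -0.00158936, -0.00493295, -0.00029254,
        0.00028352,  0.00097753]), 'tau': array([ 2.26192860e-03, -5.50782037e+01,  1.14712346e+00, -1.87115335e+01,
       -5.22097677e-02,  1.92548294e-02,  5.68740404e-05]), 'position': array([0.14792695, 0.63238204, 0.21568856]), 'ee_rot': array([-3.60189558e-01, -3.12072052e+00,  2.53401834e-03]), 'force': array([ 0.7041933 , -0.62890569,  0.09476462]), 'torque': array([ 0.02776887, -0.03710263, -0.0114316 ]), 'grip_force': 0.0, 'opening': 0.999298189768982} 0.011
```

View pics/top0.png

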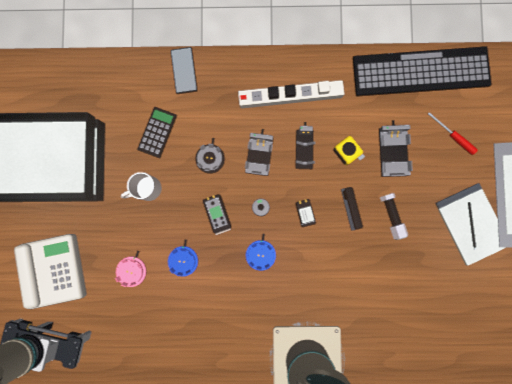

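View pics/side0.png

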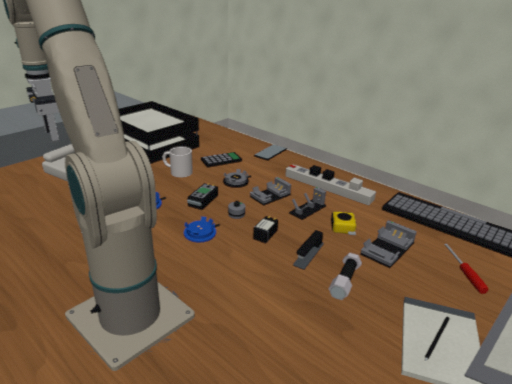

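```bash
python3 - <<'E'
from h import *
i=cv2.imread("pics/top0.png")[115:250,185:425]
cv2.imwrite("pics/crop0.png",cv2.resize(i,None,fx=3.3,fy=3.3,interpolation=cv2.INTER_CUBIC))
w=np.load("pics/top0.npz")["w"]
for n,(u,v) in dict(det=(217,214),dos=(261,207),bat=(306,213),stap=(352,208),torch=(395,213),ddock=(209,157),bdock=(260,153),cradle=(305,148),detdock=(395,150),mug=(143,186),tape=(349,150)).items():
    print(n,np.round(np.nanmedian(w[v-1:v+2,u-1:u+2].reshape(-1,3),0),3))
E
```

```text
det [0.448 0.271 0.041]
dos [0.468 0.136 0.05 ]
bat [ 0.448 -0.001  0.04 ]
stap [ 0.462 -0.139  0.047]
torch [ 0.446 -0.274  0.034]
ddock [0.627 0.298 0.021]
bdock [0.641 0.138 0.007]
cradle [ 0.655 -0.004  0.008]
detdock [ 0.646 -0.288  0.008]
mug [0.54  0.509 0.005]
tape [ 0.641 -0.137  0.038]
```

View pics/crop0.png

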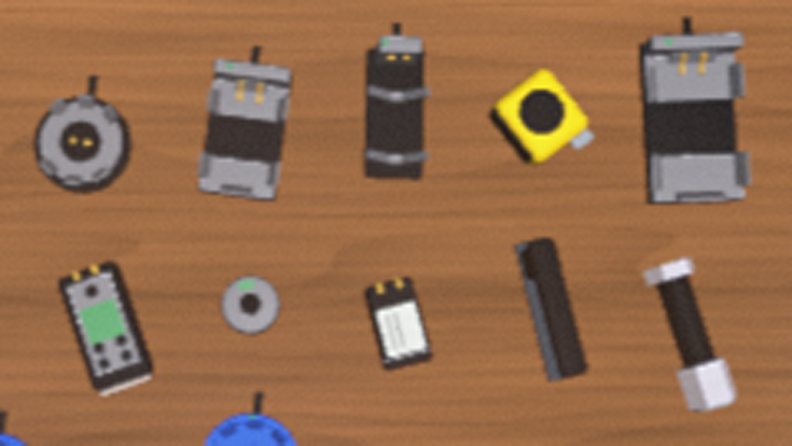

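```bash
cat >> h.py <<'E'
def plan(x,y,z,yaw=None,n=None):
    """mm/rad totals in present tool frame to TCP x,y,z (m), tool-x heading yaw (deg)"""
    o=ctrl.get_obs(); Rm=R.from_rotvec(o["ee_rot"]).as_matrix(); p=o["position"]
    d=Rm.T@(np.array([x,y,z])-p)*1000
    cur=np.degrees(np.arctan2(Rm[1,0],Rm[0,0]))
    print("t",round(o["time"],2),"pos",np.round(p,4),"yaw",round(cur,1),"tilt",np.round(Rm[:2,2],3),"| d",np.round(d,1),end="")
    if yaw is not None:
        dy=(yaw-cur+180)%360-180; g=np.radians(-dy)
        d2=R.from_rotvec([0,0,g]).as_matrix().T@d
        print(" az",round(g,3),"| d if turned first",np.round(d2,1),end="")
    print()
E
python3 -c "
from h import *
plan(.43,.22,.30,190)"
```

```text
t 0.1 pos [0.1479 0.6324 0.2157] yaw 166.8 tilt [-0.    -0.002] | d [-368.6 -337.4  -83.8] az -0.404 | d if turned first [-206.1 -455.2  -83.8]
```

arm_command(
  increments=[
    {"dz": -40},
    {"dz": -44},
    {"dx": -30,"dy": -28},
    {"dx": -34,"dy": -31},
    {"dx": -34,"dy": -31},
    {"dx": -34,"dy": -31},
    {"dx": -34,"dy": -31},
    {"dx": -34,"dy": -31},
  ],
)

```text
schema error: expected keys dx, dy, dz, ax, ay, az, hand
```

arm_command(
  increments=[
    {"dx": -34,"dy": -31},
    {"dx": -34,"dy": -31},
    {"dx": -34,"dy": -31},
    {"dx": -34,"dy": -31},
    {"dx": -33,"dy": -30,"az": -0.1},
    {"az": -0.14},
    {"az": -0.14},
    {"az": -0.02},
  ],
)

```text
schema error: expected keys dx, dy, dz, ax, ay, az, hand
```

```bash
python3 -c "
from h import *
plan(.45,.27,.15,199)
c=snap('wrist','w1'); print(c['fx'],np.round(c['cam_to_world'],3).tolist())"
```

```text
t 0.1 pos [0.1479 0.6324 0.2157] yaw 166.8 tilt [-0.    -0.002] | d [-376.7 -283.9   66.2] az -0.561 | d if turned first [-167.7 -440.9   66.2]
300.8089656703324 [[0.229, 0.933, 0.278, 0.067], [0.974, -0.219, -0.066, 0.651], [-0.001, 0.286, -0.958, 0.384], [0.0, 0.0, 0.0, 1.0]]
```

View pics/w1.png

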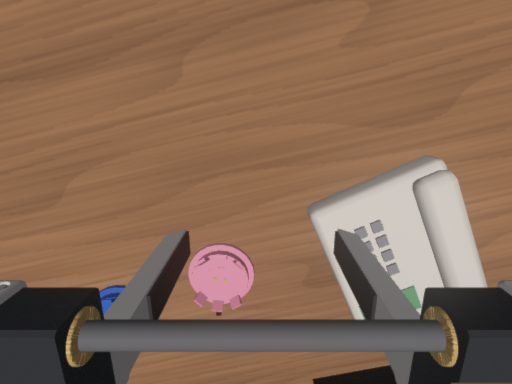

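arm_command(
  increments=[
    {"dx": 0,"dy": 0,"dz": -40,"ax": 0,"ay": 0,"az": 0,"hand": 94},
    {"dx": 0,"dy": 0,"dz": -44,"ax": 0,"ay": 0,"az": 0,"hand": 94},
    {"dx": -30,"dy": -28,"dz": 0,"ax": 0,"ay": 0,"az": 0,"hand": 94},
    {"dx": -34,"dy": -31,"dz": 0,"ax": 0,"ay": 0,"az": 0,"hand": 94},
    {"dx": -34,"dy": -31,"dz": 0,"ax": 0,"ay": 0,"az": 0,"hand": 94},
    {"dx": -34,"dy": -31,"dz": 0,"ax": 0,"ay": 0,"az": 0,"hand": 94},
    {"dx": -34,"dy": -31,"dz": 0,"ax": 0,"ay": 0,"az": 0,"hand": 94},
    {"dx": -34,"dy": -31,"dz": 0,"ax": 0,"ay": 0,"az": 0,"hand": 94},
  ],
  newtons=20,
)

```text
time: 0.95
position: [0.3018, 0.4074, 0.3004]
ee_rot: [-0.36, -3.121, 0.0]
force: [1.4, 0.0, 0.3]
opening: 1.002
grip_force: 0.0
```

arm_command(
  increments=[
    {"dx": -34,"dy": -31,"dz": 0,"ax": 0,"ay": 0,"az": 0,"hand": 94},
    {"dx": -34,"dy": -31,"dz": 0,"ax": 0,"ay": 0,"az": 0,"hand": 94},
    {"dx": -34,"dy": -31,"dz": 0,"ax": 0,"ay": 0,"az": 0,"hand": 94},
    {"dx": -34,"dy": -31,"dz": 0,"ax": 0,"ay": 0,"az": 0,"hand": 94},
    {"dx": 0,"dy": -45,"dz": 0,"ax": 0,"ay": 0,"az": -0.1,"hand": 94},
    {"dx": 0,"dy": -45,"dz": 0,"ax": 0,"ay": 0,"az": -0.13,"hand": 94},
    {"dx": 0,"dy": -45,"dz": 0,"ax": 0,"ay": 0,"az": 0,"hand": 94},
    {"dx": 0,"dy": -45,"dz": 0,"ax": 0,"ay": 0,"az": 0,"hand": 94},
  ],
)

```text
time: 1.75
position: [0.3887, 0.0773, 0.3005]
ee_rot: [-0.001, 3.141, 0.0]
force: [1.4, 0.4, 0.5]
opening: 1.0
grip_force: 0.0
```

```bash
python3 -c "
from h import *
plan(.44,.0,.30,180);plan(.62,.0,.30,180)"
```

```text
t 1.75 pos [0.3887 0.0773 0.3005] yaw -180.0 tilt [0. 0.] | d [-51.3 -77.3   0.5] az 0.001 | d if turned first [-51.3 -77.3   0.5]
t 1.75 pos [0.3887 0.0773 0.3005] yaw -180.0 tilt [0. 0.] | d [-231.3  -77.4    0.6] az 0.001 | d if turned first [-231.3  -77.3    0.6]
```

arm_command(
  increments=[
    {"dx": -25,"dy": -38,"dz": 0,"ax": 0,"ay": 0,"az": 0,"hand": 94},
    {"dx": -26,"dy": -39,"dz": 0,"ax": 0,"ay": 0,"az": 0,"hand": 94},
    {"dx": 0,"dy": 0,"dz": 0,"ax": 0,"ay": 0,"az": 0,"hand": 94},
  ],
)

```text
time: 2.05
position: [0.4427, -0.0038, 0.3008]
ee_rot: [0.014, 3.139, -0.005]
force: [-0.5, -0.3, 0.1]
opening: 1.001
grip_force: 0.0
```

```bash
python3 -c "
from h import *
snap('wrist','w2'); plan(.62,0,.3,180)"
```

```text
t 2.1 pos [ 0.441  -0.0007  0.3003] yaw 179.7 tilt [ 0.    -0.001] | d [-179.     1.7    0.4] az -0.006 | d if turned first [-179.     0.7    0.4]
```

arm_command(
  increments=[
    {"dx": -40,"dy": 0,"dz": 0,"ax": 0,"ay": 0,"az": 0,"hand": 94},
    {"dx": -45,"dy": 0,"dz": 0,"ax": 0,"ay": 0,"az": 0,"hand": 94},
    {"dx": -45,"dy": 0,"dz": 0,"ax": 0,"ay": 0,"az": 0,"hand": 94},
    {"dx": -45,"dy": 0,"dz": 0,"ax": 0,"ay": 0,"az": 0,"hand": 94},
    {"dx": -15,"dy": 0,"dz": 0,"ax": 0,"ay": 0,"az": 0,"hand": 94},
    {"dx": 0,"dy": 0,"dz": 0,"ax": 0,"ay": 0,"az": 0,"hand": 94},
  ],
)

```text
time: 2.7
position: [0.6312, 0.004, 0.2989]
ee_rot: [0.004, -3.14, -0.001]
force: [0.1, -0.4, 0.4]
opening: 1.004
grip_force: 0.0
```

```bash
python3 -c "
from h import *
snap('wrist','w3'); plan(.62,0,.3,180)
a=cv2.imread('pics/w2.png');b=cv2.imread('pics/w3.png'); cv2.imwrite('pics/w23.png',np.vstack([a[:290],b[:290]]))"
```

```text
t 2.75 pos [0.6296 0.0036 0.2993] yaw -179.9 tilt [-0.003  0.   ] | d [ 9.6 -3.6 -0.7] az 0.002 | d if turned first [ 9.6 -3.6 -0.7]
```

View pics/w23.png

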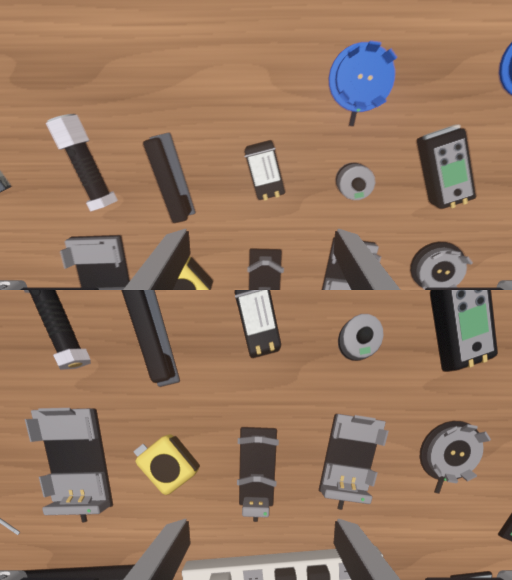

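```bash
cat > m.py <<'E'
from h import *
def rect(P):
    (c,s,a)=cv2.minAreaRect((P*1000).astype(np.float32)); 
    if s[0]<s[1]: s=s[::-1]; a+=90
    a=(a+90)%180-90
    return np.round(c,1).tolist(),np.round(s,1).tolist(),round(a,1)
def near(w,c,r): return w[np.hypot(w[...,0]-c[0],w[...,1]-c[1])<r]
if __name__=="__main__":
    w2=np.load("pics/w2.npz")["w"];w3=np.load("pics/w3.npz")["w"]
    g=w2[10:60,10:250].reshape(-1,3); print("desk",np.nanmedian(g[:,2]),np.nanstd(g[:,2]))
    for n,c,r,lv in [("det",(.448,.271),.08,[(.033,.05)]),("bat",(.448,0),.06,[(.035,.05)]),("dos",(.468,.136),.045,[(.028,.038),(.04,.06)]),("torch",(.446,-.274),.1,[(.015,.05),(.03,.05)]),("stapler",(.462,-.139),.075,[(.01,.06)])]:
        for src,w in (("w2",w2),):
            P=near(w,c,r)
            for a,b in lv:
                Q=P[(P[:,2]>a)&(P[:,2]<b)]; print(n,src,(a,b),len(Q),rect(Q[:,:2]),"z",np.round(np.percentile(Q[:,2],[5,50,95]),4))
    for n,c,r in [("detdock",(.646,-.288),.115),("cradle",(.655,-.004),.095),("batdock",(.641,.138),.095),("dosdock",(.63,.298),.06)]:
        P=near(w3,c,r)
        for a,b in [(.004,.06),(.016,.024),(.028,.06),(.0395,.06)]:
            Q=P[(P[:,2]>a)&(P[:,2]<b)]
            if len(Q)>5: print(n,(a,b),len(Q),rect(Q[:,:2]),"z",np.round(np.percentile(Q[:,2],[5,50,95]),4))
E
python3 m.py
python3 - <<'E'
from m import *
d=np.load("pics/w3.npz");w=d["w"];im=d["img"]
tiles=[]
for c in [(.646,-.288),(.655,-.004),(.641,.138),(.627,.298)]:
    H=np.zeros((200,200,3),np.uint8)
    m=(abs(w[...,0]-c[0])<.1)&(abs(w[...,1]-c[1])<.1)
    r=(100-(w[m][:,0]-c[0])*1000).astype(int);q=(100-(w[m][:,1]-c[1])*1000).astype(int)
    z=np.clip(w[m][:,2]*255/.05,0,255).astype(np.uint8)
    col=cv2.applyColorMap(z.reshape(-1,1),cv2.COLORMAP_JET)[:,0]
    for a in range(2):
        for b in range(2): H[np.clip(r+a,0,199),np.clip(q+b,0,199)]=col
    tiles.append(cv2.resize(H,(390,390),interpolation=0)[50:350])
cv2.imwrite("pics/ortho.png",np.vstack([np.hstack(tiles[:2]),np.hstack(tiles[2:])]))
E
```

```text
desk -9.646193929396807e-05 0.0008988983647388746
det w2 (0.033, 0.05) 2946 ([452.0, 270.9], [113.3, 57.6], 18.9) z [0.0352 0.0387 0.0405]
bat w2 (0.035, 0.05) 1613 ([451.0, -1.5], [80.4, 44.5], 13.6) z [0.0379 0.0402 0.0416]
dos w2 (0.028, 0.038) 835 ([470.2, 135.2], [52.7, 52.1], -2.5) z [0.0312 0.0339 0.0356]
dos w2 (0.04, 0.06) 144 ([469.4, 135.4], [19.1, 17.6], -38.3) z [0.0422 0.0469 0.05  ]
torch w2 (0.015, 0.05) 2537 ([437.4, -274.3], [139.8, 45.1], 16.6) z [0.0209 0.0336 0.0406]
torch w2 (0.03, 0.05) 1775 ([436.8, -272.3], [139.8, 32.5], 16.2) z [0.0309 0.0353 0.0408]
stapler w2 (0.01, 0.06) 1715 ([463.4, -144.6], [129.9, 28.4], 12.1) z [0.031  0.0462 0.0503]
detdock (0.004, 0.06) 6944 ([650.3, -252.0], [178.0, 158.0], 1.5) z [0.0068 0.0197 0.0431]
detdock (0.016, 0.024) 2993 ([652.1, -284.7], [176.0, 86.9], 1.7) z [0.0182 0.0199 0.0221]
detdock (0.028, 0.06) 1351 ([639.2, -252.3], [158.0, 155.8], -88.5) z [0.0289 0.0336 0.0445]
detdock (0.0395, 0.06) 515 ([710.6, -283.2], [84.9, 14.4], -88.6) z [0.0406 0.0435 0.0451]
cradle (0.004, 0.06) 3231 ([647.9, -11.8], [137.2, 131.5]
[... 225 characters left out ...]
, 0.06) 537 ([659.4, -3.6], [113.6, 56.9], -2.1) z [0.041  0.0531 0.0569]
batdock (0.004, 0.06) 4390 ([645.4, 138.6], [145.9, 76.3], -8.6) z [0.0071 0.02   0.0437]
batdock (0.016, 0.024) 1846 ([646.3, 137.9], [143.9, 71.7], -8.3) z [0.0184 0.0202 0.0223]
batdock (0.028, 0.06) 986 ([634.7, 140.3], [124.3, 76.3], -8.4) z [0.0289 0.0341 0.045 ]
batdock (0.0395, 0.06) 441 ([688.8, 131.6], [70.6, 14.7], 81.6) z [0.0411 0.0437 0.0455]
dosdock (0.004, 0.06) 3181 ([626.7, 295.0], [92.4, 91.6], -52.9) z [0.007  0.0202 0.0317]
dosdock (0.016, 0.024) 1974 ([627.2, 295.8], [77.1, 75.7], 76.4) z [0.0187 0.0204 0.0221]
dosdock (0.028, 0.06) 311 ([627.1, 295.9], [85.9, 65.7], -9.7) z [0.0284 0.0318 0.0338]
```

View pics/ortho.png

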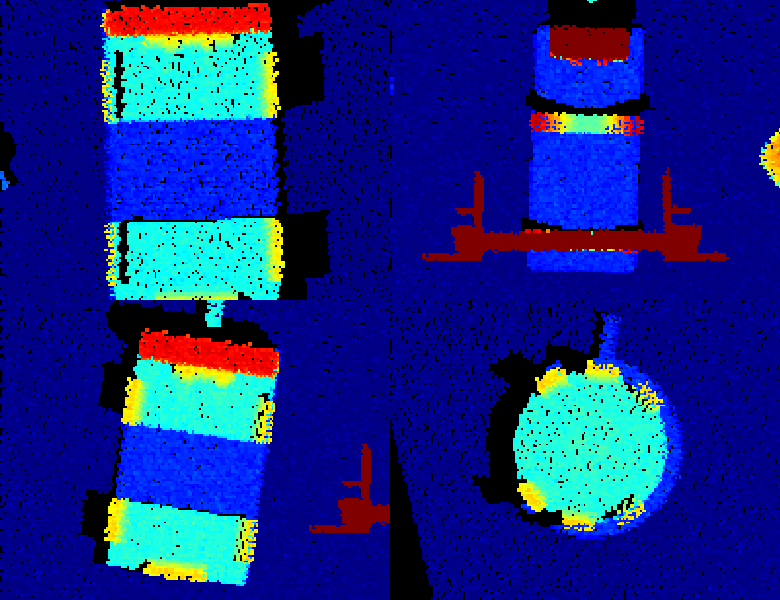

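```bash
python3 - <<'E'
from m import *
w=np.load("pics/w3.npz")["w"]
def loc(c,yaw,r=.12):
    P=near(w,c,r); a=np.radians(yaw); D=P[:,:2]-c
    return np.c_[D@[np.cos(a),np.sin(a)],D@[-np.sin(a),np.cos(a)],P[:,2]]*[1000]*1
for n,c,L,W,top in [("det",(.646,-.288),70,40,.0395),("bat",(.641,.138),60,32,.0395)]:
    P0=near(w,c,.11)
    B=P0[P0[:,2]>.0405]; B=B[np.hypot(*(B[:,:2]-c).T)<.1]; yaw=rect(B[:,:2])[2]; yaw=yaw-90 if yaw>45 else yaw+90
    q=loc(c,yaw); q=q[(abs(q[:,1])<W)]
    led=q[(abs(q[:,2]-20)<2.5)]
    x=np.sort(led[:,0]); h,e=np.histogram(x,np.arange(-85,90,1)); 
    gap=x[np.argmax(np.diff(x))],x[np.argmax(np.diff(x))+1]
    blk=q[q[:,2]>40.5]
    lw=loc(c,yaw); lw=lw[(abs(lw[:,0])<70)&(lw[:,2]>26)&(lw[:,2]<38)&(abs(lw[:,1])<52)]
    lo=lw[lw[:,1]<-15,1]; hi=lw[lw[:,1]>15,1]
    print(n,"yaw",yaw,"gap",gap,"ledge x",np.percentile(x,[.5,99.5]),"blk x",np.percentile(blk[:,0],[1,99]),"y",np.percentile(loc(c,yaw)[loc(c,yaw)[:,2]>40.5][:,1],[1,99]))
    l2=loc(c,yaw); l2=l2[(abs(l2[:,2]-20)<2.5)&(abs(l2[:,0])<60)]
    print("  ledge y",np.percentile(l2[:,1],[1,99]),"lips neg",np.percentile(lo,[2,50,98]),"pos",np.percentile(hi,[2,50,98]))
c=(.655,-.004)
q=near(w,c,.1); q=q[abs(q[:,1]-c[1])<.04]
b=q[(q[:,2]>.05)&(q[:,0]>.69)]; print("block",rect(b[:,:2]),b[:,2].max())
for lo,hi in((.66,.69),(.6,.64)):
    f=q[(q[:,2]>.015)&(q[:,2]<.05)&(q[:,0]>lo)&(q[:,0]<hi)]; print("fork",rect(f[:,:2]), "V bottom y",np.round(f[f[:,2]<np.percentile(f[:,2],25)][:,:2].mean(0)*1000,1),f[:,2].min())
bs=q[abs(q[:,2]-.008)<.003]; bs=bs[(bs[:,0]<.7)&(abs(bs[:,1]-c[1])<.033)]; print("base",rect(bs[:,:2]))
w2=np.load("pics/w2.npz")["w"]; P=near(w2,(.446,-.274),.1)
P=P[P[:,2]>.016]
a=np.radians(16.4);u=np.array([np.cos(a),np.sin(a)]);s=(P[:,:2]-[.437,-.273])@u*1000
t=(P[:,:2]-[.437,-.273])@[-u[1],u[0]]*1000
for x0,x1 in((-68,-32),(-25,10),(10,50),(57,68)):
    m=(s>x0)&(s<x1); z=P[m,2]; tt=t[m]; k=tt[z>np.percentile(z,75)]; print("torch s",x0,x1,"ztop",np.round(np.percentile(z,[50,98]),4),"ridge t",k.mean().round(1),"ext",np.percentile(tt,[1,99]).round(1))
print(np.percentile(s,[.3,99.7]))
E
```

```text
det yaw 1.5 gap (np.float64(-37.78597924768062), np.float64(13.760388688100766)) ledge x [-81.35376084  89.02787822] blk x [58.08173022 71.69137752] y [-38.1006866   44.77213701]
  ledge y [-35.34824065  45.28745142] lips neg [-42.09799952 -37.38161932 -17.19951109] pos [16.08796037 44.90465851 47.29658138]
bat yaw 134.4 gap (np.float64(13.554857194176389), np.float64(17.662282216781303)) ledge x [-54.47231513  72.07897269] blk x [-62.27979791 -29.56079385] y [-34.79807208 104.6954083 ]
  ledge y [-48.21620018  62.13547472] lips neg [-49.30187    -33.88425569 -15.71669459] pos [16.20306425 38.24968016 51.50882085]
block ([708.1, -5.5], [39.6, 15.8], 87.0) 0.058298009698711795
fork ([666.6, -3.8], [57.0, 8.9], 87.2) V bottom y [665.6  -4.5] 0.015050496847699546
fork ([606.6, -1.5], [56.4, 8.2], 87.8) V bottom y [606.5  -2.3] 0.016214920434300006
base ([645.6, -3.2], [109.8, 55.6], -2.1)
torch s -68 -32 ztop [0.0384 0.0412] ridge t -1.5 ext [-13.7  20.5]
torch s -25 10 ztop [0.0323 0.0364] ridge t -1.2 ext [-13.   13.5]
torch s 10 50 ztop [0.0321 0.0361] ridge t -1.2 ext [-12.5  13.8]
torch s 57 68 ztop [0.0388 0.0415] ridge t -0.3 ext [-13.1  21.1]
[-69.01406559  69.31526404]
```

```bash
python3 - <<'E'
from m import *
w=np.load("pics/w3.npz")["w"]
c=np.array((.641,.138));yaw=-8.4
P=near(w,c,.085); a=np.radians(yaw); D=(P[:,:2]-c)*1000
q=np.c_[D@[np.cos(a),np.sin(a)],D@[-np.sin(a),np.cos(a)],P[:,2]*1000]
m=q[abs(q[:,1])<25]; x=np.sort(m[abs(m[:,2]-20)<2.5][:,0]); x=x[(x>-60)&(x<50)]; k=np.argmax(np.diff(x)); print("gap",x[k:k+2],x[[0,-1]])
b=q[q[:,2]>40.5]; print("blk",np.percentile(b,[1,99],axis=0)[:,:2])
for f in (0,1):
  l=q[(abs(q[:,2]-20)<2.5)&((q[:,0]<-22) if f==0 else (q[:,0]>20)&(q[:,0]<40))]; print("ledge y",np.percentile(l[:,1],[1,99]))
l=q[(q[:,2]>30)&(q[:,2]<36)&(abs(q[:,1])>20)&(q[:,0]<38)]; print("lips",np.median(l[l[:,1]<0,1]),np.median(l[l[:,1]>0,1]))
plan(.452,.271,.15,198.9)
E
```

```text
gap [-32.75211151   7.07025677] [-59.80183908  41.34214535]
blk [[-33.28744135 -84.61110519]
 [ 53.39324367  30.5660082 ]]
ledge y [-34.28019687  34.74111192]
ledge y [-34.33861146  35.05581335]
lips -34.56065496098162 35.72964996378488
t 2.75 pos [0.6296 0.0036 0.2993] yaw -179.9 tilt [-0.003  0.   ] | d [176.8 267.7 149.8] az -0.328 | d if turned first [ 81.1 310.3 149.8]
```

arm_command(
  increments=[
    {"dx": 20,"dy": 30,"dz": 0,"ax": 0,"ay": 0,"az": 0,"hand": 94},
    {"dx": 27,"dy": 41,"dz": 20,"ax": 0,"ay": 0,"az": 0,"hand": 94},
    {"dx": 27,"dy": 41,"dz": 20,"ax": 0,"ay": 0,"az": 0,"hand": 94},
    {"dx": 27,"dy": 41,"dz": 20,"ax": 0,"ay": 0,"az": 0,"hand": 94},
    {"dx": 27,"dy": 41,"dz": 20,"ax": 0,"ay": 0,"az": 0,"hand": 94},
    {"dx": 27,"dy": 41,"dz": 20,"ax": 0,"ay": 0,"az": 0,"hand": 94},
    {"dx": 22,"dy": 33,"dz": 20,"ax": 0,"ay": 0,"az": 0,"hand": 94},
    {"dx": 0,"dy": 0,"dz": 15,"ax": 0,"ay": 0,"az": -0.12,"hand": 94},
  ],
)

```text
time: 3.55
position: [0.4538, 0.2648, 0.1705]
ee_rot: [0.21, -3.13, -0.004]
force: [0.7, 0.5, 1.0]
opening: 0.999
grip_force: 0.0
```

arm_command(
  increments=[
    {"dx": 0,"dy": 0,"dz": 15,"ax": 0,"ay": 0,"az": -0.12,"hand": 94},
    {"dx": 0,"dy": 0,"dz": 0,"ax": 0,"ay": 0,"az": -0.088,"hand": 94},
    {"dx": 0,"dy": 0,"dz": 0,"ax": 0,"ay": 0,"az": 0,"hand": 94},
  ],
)

```text
time: 3.85
position: [0.4588, 0.2582, 0.1564]
ee_rot: [0.515, -3.097, -0.0]
force: [-0.1, 0.6, -0.1]
opening: 0.999
grip_force: 0.0
```

```bash
python3 - <<'E'
from m import *
plan(.452,.271,.015,198.9)
E
```

```text
t 3.85 pos [0.4588 0.2582 0.1564] yaw -161.1 tilt [-0.002 -0.   ] | d [  2.   14.2 141.4] az -0.0 | d if turned first [  2.   14.2 141.4]
```

arm_command(
  increments=[
    {"dx": 2,"dy": 14,"dz": 20,"ax": 0,"ay": 0,"az": 0,"hand": 94},
    {"dx": 0,"dy": 0,"dz": 30,"ax": 0,"ay": 0,"az": 0,"hand": 94},
    {"dx": 0,"dy": 0,"dz": 30,"ax": 0,"ay": 0,"az": 0,"hand": 94},
    {"dx": 0,"dy": 0,"dz": 30,"ax": 0,"ay": 0,"az": 0,"hand": 94},
    {"dx": 0,"dy": 0,"dz": 20,"ax": 0,"ay": 0,"az": 0,"hand": 94},
    {"dx": 0,"dy": 0,"dz": 10,"ax": 0,"ay": 0,"az": 0,"hand": 94},
    {"dx": 0,"dy": 0,"dz": 0,"ax": 0,"ay": 0,"az": 0,"hand": 94},
  ],
)

```text
time: 4.55
position: [0.4535, 0.2707, 0.0158]
ee_rot: [0.511, -3.098, 0.001]
force: [0.2, 0.0, 0.3]
opening: 0.998
grip_force: 0.0
```

arm_command(
  increments=[
    {"dx": 0,"dy": 0,"dz": 0,"ax": 0,"ay": 0,"az": 0,"hand": 50},
    {"dx": 0,"dy": 0,"dz": 0,"ax": 0,"ay": 0,"az": 0,"hand": 50},
    {"dx": 0,"dy": 0,"dz": 0,"ax": 0,"ay": 0,"az": 0,"hand": 50},
    {"dx": 0,"dy": 0,"dz": 0,"ax": 0,"ay": 0,"az": 0,"hand": 50},
    {"dx": 0,"dy": 0,"dz": 0,"ax": 0,"ay": 0,"az": 0,"hand": 50},
    {"dx": 0,"dy": 0,"dz": 0,"ax": 0,"ay": 0,"az": 0,"hand": 50},
    {"dx": 0,"dy": 0,"dz": 0,"ax": 0,"ay": 0,"az": 0,"hand": 50},
    {"dx": 0,"dy": 0,"dz": 0,"ax": 0,"ay": 0,"az": 0,"hand": 50},
  ],
  newtons=25,
)

```text
time: 5.35
position: [0.4546, 0.2717, 0.0167]
ee_rot: [-0.513, 3.099, 0.002]
force: [-1.5, 1.2, 6.2]
opening: 0.615
grip_force: 25.0
```

```bash
python3 - <<'E'
from m import *
plan(.634,-.285,.2,181.5)
E
```

```text
t 5.35 pos [0.4546 0.2717 0.0167] yaw -161.2 tilt [0.001 0.001] | d [   9.6 -584.7 -183.9] az 0.302 | d if turned first [-164.8 -561.  -183.9]
```

arm_command(
  increments=[
    {"dx": 0,"dy": 0,"dz": -20,"ax": 0,"ay": 0,"az": 0,"hand": 50},
    {"dx": 0,"dy": 0,"dz": -40,"ax": 0,"ay": 0,"az": 0,"hand": 50},
    {"dx": 0,"dy": 0,"dz": -40,"ax": 0,"ay": 0,"az": 0,"hand": 50},
    {"dx": 0,"dy": -20,"dz": -40,"ax": 0,"ay": 0,"az": 0,"hand": 50},
    {"dx": 0,"dy": -30,"dz": 0,"ax": 0,"ay": 0,"az": 0,"hand": 50},
    {"dx": 0,"dy": -40,"dz": 0,"ax": 0,"ay": 0,"az": 0,"hand": 50},
    {"dx": 0,"dy": -40,"dz": 0,"ax": 0,"ay": 0,"az": 0,"hand": 50},
    {"dx": 0,"dy": -40,"dz": 0,"ax": 0,"ay": 0,"az": 0,"hand": 50},
  ],
)

```text
time: 6.15
position: [0.5089, 0.1083, 0.1558]
ee_rot: [0.514, -3.098, 0.001]
force: [0.9, 0.2, -2.2]
opening: 0.617
grip_force: 25.0
```

arm_command(
  increments=[
    {"dx": 0,"dy": -40,"dz": 0,"ax": 0,"ay": 0,"az": 0,"hand": 50},
    {"dx": 0,"dy": -40,"dz": 0,"ax": 0,"ay": 0,"az": 0,"hand": 50},
    {"dx": 0,"dy": -40,"dz": 0,"ax": 0,"ay": 0,"az": 0,"hand": 50},
    {"dx": 0,"dy": -40,"dz": 0,"ax": 0,"ay": 0,"az": 0,"hand": 50},
    {"dx": 0,"dy": -40,"dz": 0,"ax": 0,"ay": 0,"az": 0.04,"hand": 50},
    {"dx": 0,"dy": -40,"dz": 0,"ax": 0,"ay": 0,"az": 0.06,"hand": 50},
    {"dx": 0,"dy": -40,"dz": 0,"ax": 0,"ay": 0,"az": 0.06,"hand": 50},
    {"dx": 0,"dy": -40,"dz": 0,"ax": 0,"ay": 0,"az": 0.06,"hand": 50},
  ],
)

```text
time: 6.95
position: [0.6004, -0.1975, 0.1553]
ee_rot: [0.166, -3.136, -0.001]
force: [0.5, 0.5, -2.7]
opening: 0.615
grip_force: 25.0
```

```bash
python3 - <<'E'
from m import *
plan(.6365,-.2848,.1,181.5)
E
```

```text
t 6.95 pos [ 0.6004 -0.1975  0.1553] yaw -173.9 tilt [-0.002  0.   ] | d [-26.8 -90.6  55.2] az 0.08 | d if turned first [-33.9 -88.2  55.2]
```

arm_command(
  increments=[
    {"dx": -10,"dy": -32,"dz": 0,"ax": 0,"ay": 0,"az": 0,"hand": 50},
    {"dx": -10,"dy": -32,"dz": 20,"ax": 0,"ay": 0,"az": 0,"hand": 50},
    {"dx": -7,"dy": -22,"dz": 25,"ax": 0,"ay": 0,"az": 0.08,"hand": 50},
    {"dx": 0,"dy": 0,"dz": 10,"ax": 0,"ay": 0,"az": 0,"hand": 50},
    {"dx": 0,"dy": 0,"dz": 0,"ax": 0,"ay": 0,"az": 0,"hand": 50},
    {"dx": 0,"dy": 0,"dz": 0,"ax": 0,"ay": 0,"az": 0,"hand": 50},
  ],
)

```text
time: 7.55
position: [0.6366, -0.277, 0.1009]
ee_rot: [0.047, -3.14, -0.002]
force: [-0.3, 0.0, -2.3]
opening: 0.616
grip_force: 25.0
```

```bash
python3 - <<'E'
from m import *
plan(.6365,-.2848,.037,181.5)
snap("wrist","w4")
E
```

```text
t 7.55 pos [ 0.6366 -0.277   0.1009] yaw -178.3 tilt [-0.001  0.001] | d [ 0.3 -7.9 63.9] az 0.004 | d if turned first [ 0.3 -7.9 63.9]
```

View pics/w4.png

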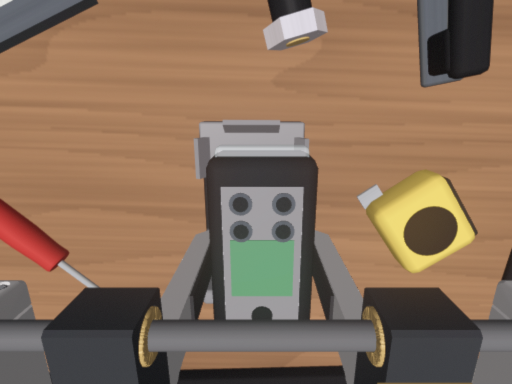

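arm_command(
  increments=[
    {"dx": 0,"dy": -8,"dz": 0,"ax": 0,"ay": 0,"az": 0,"hand": 50},
    {"dx": 0,"dy": 0,"dz": 15,"ax": 0,"ay": 0,"az": 0,"hand": 50},
    {"dx": 0,"dy": 0,"dz": 15,"ax": 0,"ay": 0,"az": 0,"hand": 50},
    {"dx": 0,"dy": 0,"dz": 12,"ax": 0,"ay": 0,"az": 0,"hand": 50},
    {"dx": 0,"dy": 0,"dz": 10,"ax": 0,"ay": 0,"az": 0,"hand": 50},
    {"dx": 0,"dy": 0,"dz": 8,"ax": 0,"ay": 0,"az": 0,"hand": 50},
    {"dx": 0,"dy": 0,"dz": 2,"ax": 0,"ay": 0,"az": 0,"hand": 50},
    {"dx": 0,"dy": 0,"dz": 0,"ax": 0,"ay": 0,"az": 0,"hand": 50},
  ],
)

```text
time: 8.4
position: [0.637, -0.2865, 0.0387]
ee_rot: [0.044, -3.141, -0.0]
force: [-1.1, -0.4, -2.2]
opening: 0.617
grip_force: 25.0
```

```bash
python3 - <<'E'
from m import *
plan(.6365,-.2848,.037,181.5)
E
```

```text
t 8.4 pos [ 0.637  -0.2865  0.0387] yaw -178.4 tilt [-0.  0.] | d [0.5 1.7 1.7] az 0.002 | d if turned first [0.5 1.7 1.7]
```

arm_command(
  increments=[
    {"dx": 0,"dy": 1.5,"dz": 1.5,"ax": 0,"ay": 0,"az": 0,"hand": 50},
    {"dx": 0,"dy": 0,"dz": 0,"ax": 0,"ay": 0,"az": 0,"hand": 80},
    {"dx": 0,"dy": 0,"dz": 0,"ax": 0,"ay": 0,"az": 0,"hand": 80},
    {"dx": 0,"dy": 0,"dz": 0,"ax": 0,"ay": 0,"az": 0,"hand": 80},
    {"dx": 0,"dy": 0,"dz": -30,"ax": 0,"ay": 0,"az": 0,"hand": 80},
    {"dx": 0,"dy": 0,"dz": -40,"ax": 0,"ay": 0,"az": 0,"hand": 80},
    {"dx": 0,"dy": 0,"dz": -45,"ax": 0,"ay": 0,"az": 0,"hand": 80},
    {"dx": 0,"dy": 0,"dz": -40,"ax": 0,"ay": 0,"az": 0,"hand": 80},
  ],
)

```text
time: 9.2
position: [0.6373, -0.2853, 0.1952]
ee_rot: [-0.044, 3.14, -0.001]
force: [0.7, -0.6, 0.1]
opening: 0.85
grip_force: 0.0
```

```bash
python3 - <<'E'
from m import *
snap("wrist","w5"); w=np.load("pics/w5.npz")["w"]
P=near(w,(.634,-.285),.075); Q=P[(P[:,2]>.05)&(P[:,2]<.07)]; print(len(Q),rect(Q[:,:2]))
A=np.c_[Q[:,:2]-[.634,-.285],np.ones(len(Q))]; print(np.linalg.lstsq(A,Q[:,2],rcond=None)[0],np.median(Q[:,2]))
plan(.451,-.0015,.1,193.6)
E
```

```text
5610 ([632.9, -286.0], [117.1, 58.1], 1.6)
[0.01262986 0.00104805 0.05818506] 0.058496351340128455
t 9.25 pos [ 0.641  -0.2872  0.2029] yaw -178.4 tilt [ 0.012 -0.005] | d [183.1 291.5  99. ] az -0.209 | d if turned first [118.6 323.2  99. ]
```

arm_command(
  increments=[
    {"dx": 20,"dy": 30,"dz": 0,"ax": 0,"ay": 0,"az": 0,"hand": 80},
    {"dx": 27,"dy": 42,"dz": 0,"ax": 0,"ay": 0,"az": 0,"hand": 80},
    {"dx": 27,"dy": 42,"dz": 0,"ax": 0,"ay": 0,"az": 0,"hand": 80},
    {"dx": 27,"dy": 42,"dz": 0,"ax": 0,"ay": 0,"az": 0,"hand": 80},
    {"dx": 27,"dy": 42,"dz": 0,"ax": 0,"ay": 0,"az": 0,"hand": 80},
    {"dx": 27,"dy": 42,"dz": 20,"ax": 0,"ay": 0,"az": 0,"hand": 80},
    {"dx": 27,"dy": 42,"dz": 30,"ax": 0,"ay": 0,"az": 0,"hand": 80},
    {"dx": 0,"dy": 0,"dz": 30,"ax": 0,"ay": 0,"az": -0.1,"hand": 80},
  ],
)

```text
time: 10.05
position: [0.4503, -0.0114, 0.1186]
ee_rot: [0.217, -3.133, -0.004]
force: [1.4, -0.3, 0.2]
opening: 0.849
grip_force: 0.0
```

arm_command(
  increments=[
    {"dx": 0,"dy": 0,"dz": 10,"ax": 0,"ay": 0,"az": -0.1,"hand": 80},
    {"dx": 0,"dy": 0,"dz": 0,"ax": 0,"ay": 0,"az": 0,"hand": 80},
  ],
)

```text
time: 10.25
position: [0.4524, -0.0167, 0.1074]
ee_rot: [0.359, -3.119, -0.001]
force: [-0.3, -0.2, -0.3]
opening: 0.851
grip_force: 0.0
```

```bash
python3 - <<'E'
from m import *
plan(.451,-.0015,.016,193.6)
E
```

```text
t 10.25 pos [ 0.4524 -0.0167  0.1074] yaw -166.9 tilt [-0.002  0.   ] | d [-2.3 15.1 91.4] az -0.008 | d if turned first [-2.4 15.  91.4]
```

arm_command(
  increments=[
    {"dx": -2,"dy": 15,"dz": 20,"ax": 0,"ay": 0,"az": -0.008,"hand": 80},
    {"dx": 0,"dy": 0,"dz": 25,"ax": 0,"ay": 0,"az": 0,"hand": 80},
    {"dx": 0,"dy": 0,"dz": 25,"ax": 0,"ay": 0,"az": 0,"hand": 80},
    {"dx": 0,"dy": 0,"dz": 21,"ax": 0,"ay": 0,"az": 0,"hand": 80},
    {"dx": 0,"dy": 0,"dz": 0,"ax": 0,"ay": 0,"az": 0,"hand": 80},
    {"dx": 0,"dy": 0,"dz": 0,"ax": 0,"ay": 0,"az": 0,"hand": 80},
  ],
)

```text
time: 10.85
position: [0.4529, -0.0017, 0.0223]
ee_rot: [0.367, -3.118, -0.002]
force: [0.4, -0.6, 0.5]
opening: 0.853
grip_force: 0.0
```

arm_command(
  increments=[
    {"dx": 0,"dy": 0,"dz": 0,"ax": 0,"ay": 0,"az": 0,"hand": 36},
    {"dx": 0,"dy": 0,"dz": 0,"ax": 0,"ay": 0,"az": 0,"hand": 36},
    {"dx": 0,"dy": 0,"dz": 0,"ax": 0,"ay": 0,"az": 0,"hand": 36},
    {"dx": 0,"dy": 0,"dz": 0,"ax": 0,"ay": 0,"az": 0,"hand": 36},
    {"dx": 0,"dy": 0,"dz": 0,"ax": 0,"ay": 0,"az": 0,"hand": 36},
    {"dx": 0,"dy": 0,"dz": 0,"ax": 0,"ay": 0,"az": 0,"hand": 36},
    {"dx": 0,"dy": 0,"dz": 0,"ax": 0,"ay": 0,"az": 0,"hand": 36},
  ],
)

```text
time: 11.55
position: [0.4523, -0.0011, 0.0219]
ee_rot: [0.37, -3.117, -0.004]
force: [0.1, 0.7, 6.4]
opening: 0.467
grip_force: 25.0
```

```bash
python3 - <<'E'
from m import *
plan(.628,.14,.15,171.6)
E
```

```text
t 11.55 pos [ 0.4523 -0.0011  0.0219] yaw -166.5 tilt [-0.003  0.002] | d [-203.6   96.4 -128.3] az 0.383 | d if turned first [-152.8  165.5 -128.3]
```

arm_command(
  increments=[
    {"dx": 0,"dy": 0,"dz": -20,"ax": 0,"ay": 0,"az": 0,"hand": 36},
    {"dx": 0,"dy": 0,"dz": -40,"ax": 0,"ay": 0,"az": 0,"hand": 36},
    {"dx": 0,"dy": 0,"dz": -40,"ax": 0,"ay": 0,"az": 0,"hand": 36},
    {"dx": -34,"dy": 16,"dz": -28,"ax": 0,"ay": 0,"az": 0,"hand": 36},
    {"dx": -34,"dy": 16,"dz": 0,"ax": 0,"ay": 0,"az": 0,"hand": 36},
    {"dx": -34,"dy": 16,"dz": 0,"ax": 0,"ay": 0,"az": 0,"hand": 36},
    {"dx": -34,"dy": 16,"dz": 0,"ax": 0,"ay": 0,"az": 0,"hand": 36},
    {"dx": -34,"dy": 16,"dz": 0,"ax": 0,"ay": 0,"az": 0,"hand": 36},
  ],
)

```text
time: 12.35
position: [0.5994, 0.1169, 0.1488]
ee_rot: [0.37, -3.115, -0.003]
force: [0.1, -0.2, -2.6]
opening: 0.468
grip_force: 25.0
```

arm_command(
  increments=[
    {"dx": -35,"dy": 16,"dz": 0,"ax": 0,"ay": 0,"az": 0,"hand": 36},
    {"dx": 0,"dy": 0,"dz": 0,"ax": 0,"ay": 0,"az": 0.1,"hand": 36},
    {"dx": 0,"dy": 0,"dz": 0,"ax": 0,"ay": 0,"az": 0.1,"hand": 36},
    {"dx": 0,"dy": 0,"dz": 0,"ax": 0,"ay": 0,"az": 0.1,"hand": 36},
    {"dx": 0,"dy": 0,"dz": 0,"ax": 0,"ay": 0,"az": 0.083,"hand": 36},
    {"dx": 0,"dy": 0,"dz": 0,"ax": 0,"ay": 0,"az": 0,"hand": 36},
  ],
)

```text
time: 12.95
position: [0.6285, 0.1396, 0.1482]
ee_rot: [-0.231, -3.128, -0.0]
force: [0.5, -0.2, -3.4]
opening: 0.465
grip_force: 25.0
```

```bash
python3 - <<'E'
from m import *
plan(.6297,.1401,.044,171.6)
E
```

```text
t 12.95 pos [0.6285 0.1396 0.1482] yaw 171.6 tilt [-0.005  0.001] | d [ -1.7   0.7 104.2] az -0.001 | d if turned first [ -1.7   0.7 104.2]
```

arm_command(
  increments=[
    {"dx": -1,"dy": 0.5,"dz": 25,"ax": 0,"ay": 0,"az": 0,"hand": 36},
    {"dx": 0,"dy": 0,"dz": 25,"ax": 0,"ay": 0,"az": 0,"hand": 36},
    {"dx": 0,"dy": 0,"dz": 15,"ax": 0,"ay": 0,"az": 0,"hand": 36},
    {"dx": 0,"dy": 0,"dz": 12,"ax": 0,"ay": 0,"az": 0,"hand": 36},
    {"dx": 0,"dy": 0,"dz": 10,"ax": 0,"ay": 0,"az": 0,"hand": 36},
    {"dx": 0,"dy": 0,"dz": 8,"ax": 0,"ay": 0,"az": 0,"hand": 36},
    {"dx": 0,"dy": 0,"dz": 8,"ax": 0,"ay": 0,"az": 0,"hand": 36},
    {"dx": 0,"dy": 0,"dz": 0,"ax": 0,"ay": 0,"az": 0,"hand": 36},
  ],
)

```text
time: 13.75
position: [0.6297, 0.1402, 0.0456]
ee_rot: [-0.23, -3.129, -0.002]
force: [-0.1, 0.8, -2.3]
opening: 0.464
grip_force: 25.0
```

```bash
python3 - <<'E'
from m import *
plan(.6297,.1401,.042,171.6)
E
```

```text
t 13.75 pos [0.6297 0.1402 0.0456] yaw 171.6 tilt [-0.004  0.002] | d [-0.1 -0.1  3.6] az -0.0 | d if turned first [-0.1 -0.1  3.6]
```

arm_command(
  increments=[
    {"dx": 0,"dy": 0,"dz": 3,"ax": 0,"ay": 0,"az": 0,"hand": 36},
    {"dx": 0,"dy": 0,"dz": 0,"ax": 0,"ay": 0,"az": 0,"hand": 36},
    {"dx": 0,"dy": 0,"dz": 0,"ax": 0,"ay": 0,"az": 0,"hand": 66},
    {"dx": 0,"dy": 0,"dz": 0,"ax": 0,"ay": 0,"az": 0,"hand": 66},
    {"dx": 0,"dy": 0,"dz": 0,"ax": 0,"ay": 0,"az": 0,"hand": 66},
    {"dx": 0,"dy": 0,"dz": -30,"ax": 0,"ay": 0,"az": 0,"hand": 66},
    {"dx": 0,"dy": 0,"dz": -40,"ax": 0,"ay": 0,"az": 0,"hand": 80},
    {"dx": 0,"dy": 0,"dz": -40,"ax": 0,"ay": 0,"az": 0,"hand": 80},
  ],
)

```text
time: 14.55
position: [0.6303, 0.1399, 0.1546]
ee_rot: [-0.231, -3.13, -0.002]
force: [0.2, 0.6, 0.2]
opening: 0.83
grip_force: 0.0
```

```bash
python3 - <<'E'
from m import *
snap("wrist","w6"); w=np.load("pics/w6.npz")["w"]
P=near(w,(.628,.14),.06); Q=P[(P[:,2]>.05)&(P[:,2]<.07)]; print(len(Q),rect(Q[:,:2]))
A=np.c_[Q[:,:2]-[.628,.14],np.ones(len(Q))]; print(np.linalg.lstsq(A,Q[:,2],rcond=None)[0],np.median(Q[:,2]))
plan(.4698,.1353,.1,180)
E
```

```text
3990 ([629.2, 140.1], [81.0, 44.7], -8.0)
[ 0.00909374 -0.00173221  0.05993639] 0.060148297818173574
t 14.6 pos [0.6347 0.1402 0.162 ] yaw 171.6 tilt [0.008 0.004] | d [162.9 -29.3  60.7] az -0.147 | d if turned first [165.4  -5.1  60.7]
```

arm_command(
  increments=[
    {"dx": 20,"dy": -4,"dz": 0,"ax": 0,"ay": 0,"az": 0,"hand": 80},
    {"dx": 40,"dy": -7,"dz": 0,"ax": 0,"ay": 0,"az": 0,"hand": 80},
    {"dx": 40,"dy": -7,"dz": 0,"ax": 0,"ay": 0,"az": 0,"hand": 80},
    {"dx": 40,"dy": -7,"dz": 20,"ax": 0,"ay": 0,"az": 0,"hand": 80},
    {"dx": 20,"dy": -4,"dz": 20,"ax": 0,"ay": 0,"az": 0,"hand": 80},
    {"dx": 0,"dy": 0,"dz": 15,"ax": 0,"ay": 0,"az": 0,"hand": 80},
    {"dx": 0,"dy": 0,"dz": 0,"ax": 0,"ay": 0,"az": 0,"hand": 80},
  ],
)

```text
time: 15.3
position: [0.4665, 0.1348, 0.098]
ee_rot: [-0.23, -3.128, -0.001]
force: [0.3, -1.7, 0.2]
opening: 0.848
grip_force: 0.0
```

```bash
python3 - <<'E'
from m import *
plan(.4698,.1353,.014,172)
E
```

```text
t 15.3 pos [0.4665 0.1348 0.098 ] yaw 171.6 tilt [-0.005  0.001] | d [-3.6  0.9 84. ] az -0.007 | d if turned first [-3.6  0.9 84. ]
```

arm_command(
  increments=[
    {"dx": -3,"dy": 1,"dz": 20,"ax": 0,"ay": 0,"az": 0,"hand": 80},
    {"dx": 0,"dy": 0,"dz": 25,"ax": 0,"ay": 0,"az": 0,"hand": 80},
    {"dx": 0,"dy": 0,"dz": 20,"ax": 0,"ay": 0,"az": 0,"hand": 80},
    {"dx": 0,"dy": 0,"dz": 15,"ax": 0,"ay": 0,"az": 0,"hand": 80},
    {"dx": 0,"dy": 0,"dz": 0,"ax": 0,"ay": 0,"az": 0,"hand": 80},
    {"dx": 0,"dy": 0,"dz": 0,"ax": 0,"ay": 0,"az": 0,"hand": 80},
  ],
)

```text
time: 15.9
position: [0.4718, 0.1355, 0.0195]
ee_rot: [-0.231, -3.131, -0.003]
force: [0.2, -0.8, -0.2]
opening: 0.85
grip_force: 0.0
```

arm_command(
  increments=[
    {"dx": 0,"dy": 0,"dz": 0,"ax": 0,"ay": 0,"az": 0,"hand": 46},
    {"dx": 0,"dy": 0,"dz": 0,"ax": 0,"ay": 0,"az": 0,"hand": 46},
    {"dx": 0,"dy": 0,"dz": 0,"ax": 0,"ay": 0,"az": 0,"hand": 46},
    {"dx": 0,"dy": 0,"dz": 0,"ax": 0,"ay": 0,"az": 0,"hand": 46},
    {"dx": 0,"dy": 0,"dz": 0,"ax": 0,"ay": 0,"az": 0,"hand": 46},
    {"dx": 0,"dy": 0,"dz": 0,"ax": 0,"ay": 0,"az": 0,"hand": 46},
    {"dx": 0,"dy": 0,"dz": 0,"ax": 0,"ay": 0,"az": 0,"hand": 46},
  ],
  newtons=15,
)

```text
time: 16.6
position: [0.4711, 0.1358, 0.0194]
ee_rot: [-0.23, -3.131, -0.003]
force: [0.1, 0.1, 5.1]
opening: 0.569
grip_force: 15.0
```

```bash
python3 - <<'E'
from m import *
plan(.627,.2957,.12,172)
E
```

```text
t 16.6 pos [0.4711 0.1358 0.0194] yaw 171.6 tilt [-0.002  0.002] | d [-130.6  181.2 -100.6] az -0.007 | d if turned first [-131.9  180.2 -100.6]
```

arm_command(
  increments=[
    {"dx": 0,"dy": 0,"dz": -20,"ax": 0,"ay": 0,"az": 0,"hand": 46},
    {"dx": 0,"dy": 0,"dz": -40,"ax": 0,"ay": 0,"az": 0,"hand": 46},
    {"dx": 0,"dy": 0,"dz": -40,"ax": 0,"ay": 0,"az": 0,"hand": 46},
    {"dx": -16,"dy": 22,"dz": 0,"ax": 0,"ay": 0,"az": 0,"hand": 46},
    {"dx": -28,"dy": 39,"dz": 0,"ax": 0,"ay": 0,"az": 0,"hand": 46},
    {"dx": -28,"dy": 39,"dz": 0,"ax": 0,"ay": 0,"az": 0,"hand": 46},
    {"dx": -28,"dy": 39,"dz": 0,"ax": 0,"ay": 0,"az": 0,"hand": 46},
    {"dx": -20,"dy": 27,"dz": 0,"ax": 0,"ay": 0,"az": 0,"hand": 46},
  ],
)

```text
time: 17.4
position: [0.6151, 0.2852, 0.1182]
ee_rot: [-0.227, -3.131, -0.004]
force: [-0.1, 0.1, -1.4]
opening: 0.574
grip_force: 15.0
```

arm_command(
  increments=[
    {"dx": -11,"dy": 15,"dz": 0,"ax": 0,"ay": 0,"az": 0,"hand": 46},
    {"dx": 0,"dy": 0,"dz": 0,"ax": 0,"ay": 0,"az": 0,"hand": 46},
    {"dx": 0,"dy": 0,"dz": 0,"ax": 0,"ay": 0,"az": 0,"hand": 46},
  ],
)

```text
time: 17.7
position: [0.6261, 0.2943, 0.1178]
ee_rot: [-0.23, -3.128, 0.0]
force: [0.6, -0.2, -1.5]
opening: 0.572
grip_force: 15.0
```

```bash
python3 - <<'E'
from m import *
plan(.628,.2957,.0415,172)
snap("wrist","w7")
E
```

```text
t 17.7 pos [0.6261 0.2943 0.1178] yaw 171.6 tilt [-0.005  0.   ] | d [-2.1  1.7 76.2] az -0.007 | d if turned first [-2.1  1.7 76.2]
```

View pics/w7.png

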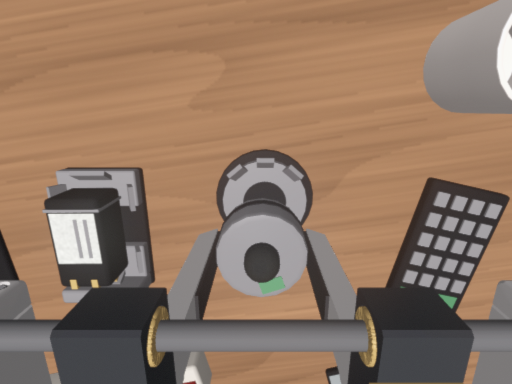

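arm_command(
  increments=[
    {"dx": -2,"dy": 1.5,"dz": 20,"ax": 0,"ay": 0,"az": 0,"hand": 46},
    {"dx": 0,"dy": 0,"dz": 15,"ax": 0,"ay": 0,"az": 0,"hand": 46},
    {"dx": 0,"dy": 0,"dz": 15,"ax": 0,"ay": 0,"az": 0,"hand": 46},
    {"dx": 0,"dy": 0,"dz": 10,"ax": 0,"ay": 0,"az": 0,"hand": 46},
    {"dx": 0,"dy": 0,"dz": 8,"ax": 0,"ay": 0,"az": 0,"hand": 46},
    {"dx": 0,"dy": 0,"dz": 8,"ax": 0,"ay": 0,"az": 0,"hand": 46},
    {"dx": 0,"dy": 0,"dz": 0,"ax": 0,"ay": 0,"az": 0,"hand": 46},
  ],
)

```text
time: 18.45
position: [0.6284, 0.2963, 0.0415]
ee_rot: [-0.23, -3.129, -0.001]
force: [-0.3, -0.2, -0.6]
opening: 0.572
grip_force: 15.0
```

```bash
python3 - <<'E'
from m import *
plan(.628,.2957,.0395,172)
E
```

```text
t 18.45 pos [0.6284 0.2963 0.0415] yaw 171.6 tilt [-0.005  0.001] | d [ 0.2 -0.7  2. ] az -0.007 | d if turned first [ 0.3 -0.7  2. ]
```

arm_command(
  increments=[
    {"dx": 0,"dy": -0.5,"dz": 1.5,"ax": 0,"ay": 0,"az": 0,"hand": 46},
    {"dx": 0,"dy": 0,"dz": 0,"ax": 0,"ay": 0,"az": 0,"hand": 46},
    {"dx": 0,"dy": 0,"dz": 0,"ax": 0,"ay": 0,"az": 0,"hand": 76},
    {"dx": 0,"dy": 0,"dz": 0,"ax": 0,"ay": 0,"az": 0,"hand": 76},
    {"dx": 0,"dy": 0,"dz": 0,"ax": 0,"ay": 0,"az": 0,"hand": 76},
    {"dx": 0,"dy": 0,"dz": -30,"ax": 0,"ay": 0,"az": 0,"hand": 76},
    {"dx": 0,"dy": 0,"dz": -45,"ax": 0,"ay": 0,"az": 0,"hand": 76},
    {"dx": 0,"dy": 0,"dz": -45,"ax": 0,"ay": 0,"az": 0,"hand": 76},
  ],
)

```text
time: 19.25
position: [0.6289, 0.2956, 0.1622]
ee_rot: [-0.23, -3.129, -0.001]
force: [0.8, 0.3, -0.1]
opening: 0.804
grip_force: 0.0
```

```bash
python3 - <<'E'
from m import *
snap("wrist","w8"); w=np.load("pics/w8.npz")["w"]
P=near(w,(.627,.296),.045); Q=P[(P[:,2]>.045)&(P[:,2]<.058)]; print(len(Q),rect(Q[:,:2]))
A=np.c_[Q[:,:2]-[.627,.296],np.ones(len(Q))]; print(np.linalg.lstsq(A,Q[:,2],rcond=None)[0],np.median(Q[:,2]))
plan(.4503,-.2704,.16,196.6)
E
```

```text
1973 ([627.5, 295.6], [52.5, 52.2], 83.0)
[ 0.02631484 -0.00216851  0.0537054 ] 0.05389702482487163
t 19.3 pos [0.6338 0.297  0.1713] yaw 171.6 tilt [0.009 0.007] | d [  98.6 -588.2    6. ] az -0.437 | d if turned first [ 338.1 -491.3    6. ]
```

arm_command(
  increments=[
    {"dx": 4,"dy": -22,"dz": 0,"ax": 0,"ay": 0,"az": 0,"hand": 76},
    {"dx": 7,"dy": -42,"dz": 0,"ax": 0,"ay": 0,"az": 0,"hand": 76},
    {"dx": 7,"dy": -42,"dz": 0,"ax": 0,"ay": 0,"az": 0,"hand": 76},
    {"dx": 7,"dy": -42,"dz": 0,"ax": 0,"ay": 0,"az": 0,"hand": 76},
    {"dx": 7,"dy": -42,"dz": 0,"ax": 0,"ay": 0,"az": 0,"hand": 76},
    {"dx": 7,"dy": -42,"dz": 0,"ax": 0,"ay": 0,"az": 0,"hand": 76},
    {"dx": 7,"dy": -42,"dz": 0,"ax": 0,"ay": 0,"az": 0,"hand": 76},
    {"dx": 7,"dy": -42,"dz": 0,"ax": 0,"ay": 0,"az": 0,"hand": 76},
  ],
)

```text
time: 20.1
position: [0.5302, -0.0105, 0.1612]
ee_rot: [-0.23, -3.131, -0.003]
force: [0.5, -1.3, 0.2]
opening: 0.808
grip_force: 0.0
```

arm_command(
  increments=[
    {"dx": 7,"dy": -42,"dz": 0,"ax": 0,"ay": 0,"az": 0,"hand": 76},
    {"dx": 7,"dy": -42,"dz": 0,"ax": 0,"ay": 0,"az": 0,"hand": 76},
    {"dx": 7,"dy": -42,"dz": 0,"ax": 0,"ay": 0,"az": 0,"hand": 76},
    {"dx": 7,"dy": -42,"dz": 0,"ax": 0,"ay": 0,"az": 0,"hand": 76},
    {"dx": 7,"dy": -42,"dz": 0,"ax": 0,"ay": 0,"az": 0,"hand": 76},
    {"dx": 0,"dy": 0,"dz": 0,"ax": 0,"ay": 0,"az": -0.13,"hand": 76},
    {"dx": 0,"dy": 0,"dz": 0,"ax": 0,"ay": 0,"az": -0.13,"hand": 76},
    {"dx": 0,"dy": 0,"dz": 0,"ax": 0,"ay": 0,"az": -0.13,"hand": 76},
  ],
)

```text
time: 20.9
position: [0.4653, -0.2123, 0.161]
ee_rot: [0.387, -3.116, -0.003]
force: [-0.3, 0.6, 0.2]
opening: 0.808
grip_force: 0.0
```

```bash
python3 - <<'E'
from m import *
plan(.4503,-.2704,.1,196.6)
E
```

```text
t 20.9 pos [ 0.4653 -0.2123  0.161 ] yaw -165.8 tilt [-0.002  0.001] | d [ 28.6 -52.8  60.9] az -0.043 | d if turned first [ 30.8 -51.6  60.9]
```

arm_command(
  increments=[
    {"dx": 14,"dy": -26,"dz": 0,"ax": 0,"ay": 0,"az": 0,"hand": 76},
    {"dx": 14,"dy": -27,"dz": 20,"ax": 0,"ay": 0,"az": 0,"hand": 76},
    {"dx": 0,"dy": 0,"dz": 20,"ax": 0,"ay": 0,"az": -0.04,"hand": 76},
    {"dx": 0,"dy": 0,"dz": 20,"ax": 0,"ay": 0,"az": 0,"hand": 76},
    {"dx": 0,"dy": 0,"dz": 0,"ax": 0,"ay": 0,"az": 0,"hand": 76},
    {"dx": 0,"dy": 0,"dz": 0,"ax": 0,"ay": 0,"az": 0,"hand": 76},
  ],
)

```text
time: 21.5
position: [0.4508, -0.2697, 0.1009]
ee_rot: [0.443, -3.108, -0.003]
force: [-0.4, -0.2, 0.4]
opening: 0.809
grip_force: 0.0
```

```bash
python3 - <<'E'
from m import *
plan(.4503,-.2704,.015,196.6)
snap("wrist","w9")
E
```

```text
t 21.5 pos [ 0.4508 -0.2697  0.1009] yaw -163.8 tilt [-0.003  0.002] | d [ 0.5 -0.7 85.9] az -0.007 | d if turned first [ 0.5 -0.7 85.9]
```

View pics/w9.png

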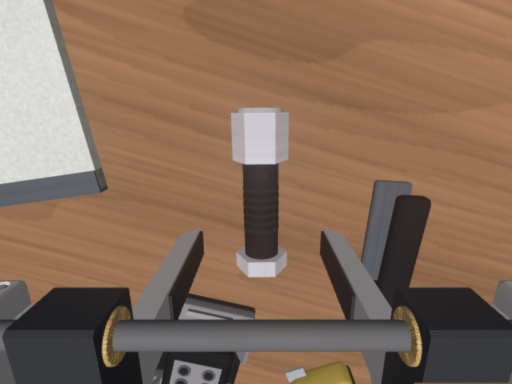

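arm_command(
  increments=[
    {"dx": 0,"dy": 0,"dz": 25,"ax": 0,"ay": 0,"az": 0,"hand": 76},
    {"dx": 0,"dy": 0,"dz": 25,"ax": 0,"ay": 0,"az": 0,"hand": 76},
    {"dx": 0,"dy": 0,"dz": 20,"ax": 0,"ay": 0,"az": 0,"hand": 76},
    {"dx": 0,"dy": 0,"dz": 15,"ax": 0,"ay": 0,"az": 0,"hand": 76},
    {"dx": 0,"dy": 0,"dz": 0,"ax": 0,"ay": 0,"az": 0,"hand": 60},
    {"dx": 0,"dy": 0,"dz": 0,"ax": 0,"ay": 0,"az": 0,"hand": 45},
  ],
)

```text
time: 22.15
position: [0.4512, -0.2698, 0.0167]
ee_rot: [0.443, -3.109, -0.002]
force: [-0.4, -1.0, -0.6]
opening: 0.675
grip_force: 0.0
```

```bash
python3 -c "
from m import *
plan(.4503,-.2704,.015,196.6)"
```

```text
t 22.15 pos [ 0.4512 -0.2698  0.0167] yaw -163.8 tilt [-0.002  0.001] | d [ 1.  -0.3  1.7] az -0.006 | d if turned first [ 1.  -0.3  1.7]
```

arm_command(
  increments=[
    {"dx": 0,"dy": 0,"dz": 2,"ax": 0,"ay": 0,"az": 0,"hand": 24},
    {"dx": 0,"dy": 0,"dz": 0,"ax": 0,"ay": 0,"az": 0,"hand": 24},
    {"dx": 0,"dy": 0,"dz": 0,"ax": 0,"ay": 0,"az": 0,"hand": 24},
    {"dx": 0,"dy": 0,"dz": 0,"ax": 0,"ay": 0,"az": 0,"hand": 24},
    {"dx": 0,"dy": 0,"dz": 0,"ax": 0,"ay": 0,"az": 0,"hand": 24},
    {"dx": 0,"dy": 0,"dz": 0,"ax": 0,"ay": 0,"az": 0,"hand": 24},
    {"dx": 0,"dy": 0,"dz": 0,"ax": 0,"ay": 0,"az": 0,"hand": 24},
  ],
  newtons=25,
)

```text
time: 22.85
position: [0.4508, -0.2697, 0.014]
ee_rot: [0.443, -3.108, -0.003]
force: [0.3, -0.4, 5.3]
opening: 0.317
grip_force: 25.0
```

```bash
python3 -c "
from m import *
plan(.637,-.0027,.16,177.8)"
```

```text
t 22.85 pos [ 0.4508 -0.2697  0.014 ] yaw -163.8 tilt [-0.002  0.001] | d [-253.2  204.6 -146. ] az 0.322 | d if turned first [-175.5  274.2 -146. ]
```

arm_command(
  increments=[
    {"dx": 0,"dy": 0,"dz": -20,"ax": 0,"ay": 0,"az": 0,"hand": 24},
    {"dx": 0,"dy": 0,"dz": -40,"ax": 0,"ay": 0,"az": 0,"hand": 24},
    {"dx": 0,"dy": 0,"dz": -45,"ax": 0,"ay": 0,"az": 0,"hand": 24},
    {"dx": 0,"dy": 0,"dz": -40,"ax": 0,"ay": 0,"az": 0,"hand": 24},
    {"dx": -18,"dy": 14,"dz": 0,"ax": 0,"ay": 0,"az": 0,"hand": 24},
    {"dx": -32,"dy": 26,"dz": 0,"ax": 0,"ay": 0,"az": 0,"hand": 24},
    {"dx": -32,"dy": 26,"dz": 0,"ax": 0,"ay": 0,"az": 0,"hand": 24},
    {"dx": -32,"dy": 26,"dz": 0,"ax": 0,"ay": 0,"az": 0,"hand": 24},
  ],
)

```text
time: 23.65
position: [0.5347, -0.148, 0.1582]
ee_rot: [0.441, -3.107, -0.005]
force: [0.6, -0.1, -1.7]
opening: 0.314
grip_force: 25.0
```

arm_command(
  increments=[
    {"dx": -32,"dy": 26,"dz": 0,"ax": 0,"ay": 0,"az": 0,"hand": 24},
    {"dx": -32,"dy": 26,"dz": 0,"ax": 0,"ay": 0,"az": 0,"hand": 24},
    {"dx": -32,"dy": 26,"dz": 0,"ax": 0,"ay": 0,"az": 0,"hand": 24},
    {"dx": -25,"dy": 20,"dz": 0,"ax": 0,"ay": 0,"az": 0,"hand": 24},
    {"dx": 0,"dy": 0,"dz": 0,"ax": 0,"ay": 0,"az": 0.11,"hand": 24},
    {"dx": 0,"dy": 0,"dz": 0,"ax": 0,"ay": 0,"az": 0.11,"hand": 24},
    {"dx": 0,"dy": 0,"dz": 0,"ax": 0,"ay": 0,"az": 0.1,"hand": 24},
    {"dx": 0,"dy": 0,"dz": 0,"ax": 0,"ay": 0,"az": 0,"hand": 24},
  ],
)

```text
time: 24.45
position: [0.6225, -0.0213, 0.1575]
ee_rot: [-0.058, -3.136, -0.002]
force: [-0.5, -0.0, -2.6]
opening: 0.311
grip_force: 25.0
```

```bash
python3 -c "
from m import *
plan(.637,-.0027,.1,177.8)"
```

```text
t 24.45 pos [ 0.6225 -0.0213  0.1575] yaw 177.9 tilt [-0.005  0.002] | d [-14.1  19.   57.5] az 0.001 | d if turned first [-14.1  19.   57.5]
```

arm_command(
  increments=[
    {"dx": -7,"dy": 9,"dz": 0,"ax": 0,"ay": 0,"az": 0,"hand": 24},
    {"dx": -7,"dy": 10,"dz": 20,"ax": 0,"ay": 0,"az": 0,"hand": 24},
    {"dx": 0,"dy": 0,"dz": 25,"ax": 0,"ay": 0,"az": 0,"hand": 24},
    {"dx": 0,"dy": 0,"dz": 10,"ax": 0,"ay": 0,"az": 0,"hand": 24},
    {"dx": 0,"dy": 0,"dz": 0,"ax": 0,"ay": 0,"az": 0,"hand": 24},
    {"dx": 0,"dy": 0,"dz": 0,"ax": 0,"ay": 0,"az": 0,"hand": 24},
  ],
)

```text
time: 25.05
position: [0.6384, -0.0035, 0.1042]
ee_rot: [-0.058, -3.139, -0.002]
force: [0.4, 0.3, -1.6]
opening: 0.313
grip_force: 25.0
```

```bash
python3 - <<'E'
from m import *
plan(.6367,-.0027,.034,177.8)
snap("wrist","w10"); w=np.load("pics/w10.npz")["w"]
P=w[(abs(w[...,1]+.003)<.025)&(w[...,2]>.09)&(w[...,2]<.14)&(w[...,0]<.71)]
for a in np.arange(.54,.71,.01):
    Q=P[(P[:,0]>a)&(P[:,0]<a+.01)]
    if len(Q)>10: print(round(a+.005,3),np.round(np.percentile(Q[:,2],95),4),end="; ")
print(P[:,0].min())
E
```

```text
t 25.05 pos [ 0.6384 -0.0035  0.1042] yaw 177.9 tilt [-0.002  0.002] | d [ 1.6  0.6 70.2] az 0.001 | d if turned first [ 1.6  0.6 70.2]
0.555 0.1298; 0.565 0.1302; 0.575 0.1303; 0.585 0.1304; 0.595 0.1303; 0.605 0.1263; 0.615 0.1255; 0.625 0.1359; 0.635 0.1373; 0.645 0.1308; 0.655 0.1257; 0.665 0.1257; 0.675 0.1252; 0.685 0.1149; 0.695 0.1314; 0.5545645914490894
```

View pics/w10.png

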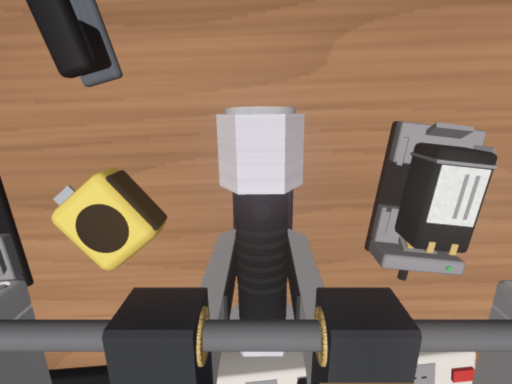

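arm_command(
  increments=[
    {"dx": 1,"dy": 0.5,"dz": 20,"ax": 0,"ay": 0,"az": 0,"hand": 24},
    {"dx": 0,"dy": 0,"dz": 15,"ax": 0,"ay": 0,"az": 0,"hand": 24},
    {"dx": 0,"dy": 0,"dz": 12,"ax": 0,"ay": 0,"az": 0,"hand": 24},
    {"dx": 0,"dy": 0,"dz": 10,"ax": 0,"ay": 0,"az": 0,"hand": 24},
    {"dx": 0,"dy": 0,"dz": 6,"ax": 0,"ay": 0,"az": 0,"hand": 24},
    {"dx": 0,"dy": 0,"dz": 5,"ax": 0,"ay": 0,"az": 0,"hand": 24},
    {"dx": 0,"dy": 0,"dz": 0,"ax": 0,"ay": 0,"az": 0,"hand": 24},
  ],
)

```text
time: 25.8
position: [0.6367, -0.0023, 0.0352]
ee_rot: [-0.058, -3.138, -0.003]
force: [-0.3, -0.1, -1.8]
opening: 0.311
grip_force: 25.0
```

```bash
python3 -c "
from m import *
plan(.637,-.0027,.034,177.8)"
```

```text
t 25.8 pos [ 0.6367 -0.0023  0.0352] yaw 177.9 tilt [-0.003  0.002] | d [-0.3 -0.4  1.2] az 0.002 | d if turned first [-0.3 -0.4  1.2]
```

Not touching yet; lower until contact shows, then release.

arm_command(
  increments=[
    {"dx": 0,"dy": 0,"dz": 1,"ax": 0,"ay": 0,"az": 0,"hand": 24},
    {"dx": 0,"dy": 0,"dz": 0.5,"ax": 0,"ay": 0,"az": 0,"hand": 24},
    {"dx": 0,"dy": 0,"dz": 0,"ax": 0,"ay": 0,"az": 0,"hand": 24},
  ],
)

```text
time: 26.1
position: [0.6372, -0.0023, 0.0346]
ee_rot: [-0.058, -3.139, -0.003]
force: [0.8, 0.7, -1.7]
opening: 0.312
grip_force: 25.0
```

arm_command(
  increments=[
    {"dx": 0,"dy": 0,"dz": 0,"ax": 0,"ay": 0,"az": 0,"hand": 50},
    {"dx": 0,"dy": 0,"dz": 0,"ax": 0,"ay": 0,"az": 0,"hand": 50},
    {"dx": 0,"dy": 0,"dz": 0,"ax": 0,"ay": 0,"az": 0,"hand": 50},
    {"dx": 0,"dy": 0,"dz": -20,"ax": 0,"ay": 0,"az": 0,"hand": 50},
    {"dx": 0,"dy": 0,"dz": -40,"ax": 0,"ay": 0,"az": 0,"hand": 50},
    {"dx": 0,"dy": 0,"dz": -40,"ax": 0,"ay": 0,"az": 0,"hand": 50},
    {"dx": 0,"dy": 0,"dz": -45,"ax": 0,"ay": 0,"az": 0,"hand": 50},
    {"dx": 0,"dy": 0,"dz": -45,"ax": 0,"ay": 0,"az": 0,"hand": 50},
  ],
)

```text
time: 26.9
position: [0.637, -0.0029, 0.226]
ee_rot: [-0.058, -3.138, -0.002]
force: [0.0, -1.0, 0.0]
opening: 0.533
grip_force: 0.0
```

arm_command(
  increments=[
    {"dx": 20,"dy": 0,"dz": -40,"ax": 0,"ay": 0,"az": 0,"hand": 50},
    {"dx": 20,"dy": 0,"dz": -20,"ax": 0,"ay": 0,"az": 0,"hand": 50},
    {"dx": 0,"dy": 0,"dz": 0,"ax": 0,"ay": 0,"az": 0,"hand": 50},
    {"dx": 0,"dy": 0,"dz": 0,"ax": 0,"ay": 0,"az": 0,"hand": 50},
    {"dx": 0,"dy": 0,"dz": 0,"ax": 0,"ay": 0,"az": 0,"hand": 50},
  ],
)

```text
time: 27.4
position: [0.5975, -0.0011, 0.2829]
ee_rot: [-0.057, -3.136, -0.003]
force: [-0.1, 0.2, -0.3]
opening: 0.534
grip_force: 0.0
```

```bash
python3 - <<'E'
from m import *
snap("wrist","w11"); w=np.load("pics/w11.npz")["w"]
for n,c,r,lo,hi in [("torch",(.624,-.002),.075,.05,.07),("det",(.634,-.285),.075,.05,.066),("bat",(.628,.14),.055,.052,.07),("dos",(.627,.296),.04,.046,.058)]:
    Q=near(w,c,r); Q=Q[(Q[:,2]>lo)&(Q[:,2]<hi)]
    A=np.c_[Q[:,:2]-c,np.ones(len(Q))]; print(n,len(Q),rect(Q[:,:2]) if len(Q)>5 else "",np.round(np.linalg.lstsq(A,Q[:,2],rcond=None)[0],4))
Q=near(w,(.624,-.002),.09)
for a in np.arange(.55,.71,.01):
    q=Q[(Q[:,0]>a)&(Q[:,0]<a+.01)&(abs(Q[:,1])<.03)]; print(round(a+.005,3),np.round(np.percentile(q[:,2],95),4),end="; ")
plan(.6,0,.2,180)
E
```

```text
torch 1997 ([623.4, -2.9], [139.4, 35.0], -2.1) [-0.0185  0.0059  0.056 ]
det 3374 ([632.7, -284.9], [116.6, 58.5], 1.6) [ 0.0116 -0.0429  0.0579]
bat 1898 ([629.3, 139.7], [80.9, 45.4], -7.9) [0.0084 0.0369 0.06  ]
dos 1047 ([627.8, 294.7], [53.0, 51.7], -79.9) [0.0223 0.0479 0.0538]
0.555 0.0598; 0.565 0.3936; 0.575 0.3934; 0.585 0.3911; 0.595 0.3786; 0.605 0.3708; 0.615 0.0556; 0.625 0.0555; 0.635 0.0554; 0.645 0.0557; 0.655 0.0557; 0.665 0.0554; 0.675 0.0594; 0.685 0.0612; 0.695 0.0609; 0.705 0.0569; t 27.45 pos [ 0.5974 -0.0012  0.2827] yaw 177.9 tilt [-0.005  0.002] | d [-2.9  1.2 82.7] az -0.037 | d if turned first [-3.   1.1 82.7]
```

View pics/w11.png

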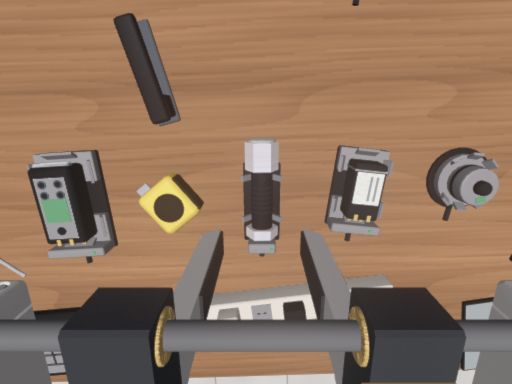

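```bash
python3 -c "
from bench import ticket
print(ticket.sign_off())"
```

```text
the job is handed in; nothing more can be done
None
```

The detector, battery pack, dosimeter and torch are each released in their own docks. The last depth check had them at seated height within about 1 mm, and the mug and stapler were left alone. The job was handed in at about 27 s of robot time.

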